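# Fill the nut box from the loaded scoop

## Robot

A 6-joint arm with a two-finger parallel gripper is mounted at the origin on a cart in front of the work surface, level with it; the furniture and walls round the work are solid. World frame = base frame: x ahead of the robot, y to its left, z up, the work surface at z = 0. Lengths are in mm, angles in rad, forces in N, time in s.
With the tool pointing down it reaches from about 350 to 975 mm from the base axis. Payload 7.1 kg.
Tool frame: the origin (TCP) lies at the very end of the fingers, on their centre line; the grasp point (between the pads) lies ctrl.hold_point_z behind it (ctrl.hold_point_z is the distance from the TCP to the grasp point, in mm); z points along the fingers, y is the line along which they close (so a half turn about z gives the same grasp; the last joint's range is limited). The gripper opens to 88 mm and grips with 3 to 60 N. Pads are 20 mm wide; open, the fingers measure 115 mm over their backs; the gripper's body (75 mm by 178 mm) begins 61 mm behind the grasp point.
Start: joints at [1.301, 0.423, 1.63, -0, 1.089, -0.019], TCP at [155.08, 605.437, 191.675] pointing down, gripper open.
Joint ranges: [-3, 3], [-0.9, 2.11], [0.09, 2.58], [-1.31, 4.45], [0.11, 2.69], [-2.54, 2.54]. Speed limits (rad/s): [2.39, 2.39, 3.01, 3.14, 3.14, 3.14].

## Interface

Orientations are given as a rotation vector (axis times angle).
In Python, from workcell import ctrl gives the robot as it stands. The module is installed in compiled form; this text tells all that it offers.
- The arm moves only by the shell command python3 -m creep 'ROWS'. ROWS is JSON, a list of rows, each an object with "translation": the shift along the tool's x, y, z in mm, a list of three; "angular": the turn, a rotation vector about the tool's x, y, z in rad, a list of three; "jaw": the opening, from 0 (shut) to 1 (fully open). A call has exactly 8 rows; each row is the pose to reach, as a shift and turn from the pose commanded when the call began, along the tool's axes at that moment; what a row does not reach only later rows make up. A row lasts 1/8 s, in which the tool goes at most 62.5 mm and 10.7 degrees, less where a joint would pass 70% of its speed; a pose out of reach is approached as far as the arm can. A call with a gripper value outside its range is refused whole. The fingers move at their own pace and stop on an object; the grip force is fixed at half the most. Time passes only in rows, so rows that repeat a pose let the fingers close, or fill a call up. It gives the time, the measured TCP pose, the force, the opening and the grip force at its end, in the units of the state.
- ctrl.get_obs(): the state, without advancing time (a new reading comes with each control period).
- ctrl.get_image(name): name is "scene" or "top"; returns the picture (420x560x3 uint8, red, green, blue); there is no depth.
- ctrl.camera_info(name): a dict with "camera_matrix" (3x3 intrinsics, pixels), "world_from_camera" (4x4, takes a point from camera to world coordinates). Camera axes: x right, y up, looking along -z (the intrinsics and any distortion apply to the point x, -y, -z); pixel columns grow to the right and rows downward; lengths in mm; the calibration is good to about 2 mm. A picture is of the moment at which its call begins. camera_info takes no time and is no camera call.
- ctrl.close_job(): hands the job in; it is judged then, once.
Trained networks look in the newest picture that a camera, given by its name, has taken for a name from the list of things; names that differ only in an ending like _2 or _b are one class to them, and where a whole thing is asked for, a point or a joint stands for the part that bears it (a point fixed in the world has none). Each returns a list of dicts, best first, with "score" (0 to 1); they miss things now and then, are a little off and sometimes report something else, mostly with a low value. They report only what shows in the picture. A call takes as long as a camera call.
- ctrl.look_for(camera, label): "rect" ([left, top, right, bottom] in pixels, round what is visible of it).
The state is a dict: "t": time; "qpos": joint angles; "qvel": joint speeds; "joint_torque": joint torques, N m; "ee_pos": TCP position; "orientation": TCP orientation; "ft_force": force on the tool from outside, world axes, zero at the start; "moment": the same for the moment, N m; "width": finger opening in mm; "grasp_force": force on a finger pad.
Only numpy, scipy, OpenCV 4.12 (cv2) and the standard library are available. Lean on these libraries where they do the work, as an engineer would, in place of code of your own. Each camera call takes 0.05 s, during which the arm holds its last target. There are 200 camera calls.

## Task

Put the walnuts away in the nut box: first take the lid off and lay it flat, right way up, on a clear patch of the worktop, then carry the loaded scoop by its handle, level, over to the box and tip all four walnuts in from just above the rim, without touching them with the fingers or spilling any. Finish with the empty scoop standing flat on the worktop, let go of, the lid still lying there, and do not push or knock over the bottle, jar, shaker or bell standing about.

Things in the scene. Friction and masses are not known exactly. Their poses are not given: they have to be found in the camera images.
- nut_box: open square wooden box, fixed to the worktop: 120x120 mm outside, 60 mm high, walls 4 mm thick (112x112 mm inside), inner floor 4 mm up. Origin: centre of its underside; z up, x and y along its sides. At the start its lid lies loose on it.
- lid_knob (a point): grip point on the axis of the loose lid's round wooden knob, 23 mm thick, which spans 10 mm below to 13 mm above it. Axes: the lid's, z up. Lid: 124x124 mm wooden panel, 0.12 kg, top face 22 mm below this point, rim's underside 29 below; a 104x104 mm step 5 mm deep under it sits in the box with 4 mm play, underside 34 mm below. This point is 34 mm up with the lid on the worktop, 89 on the box.
- scoop_handle (a point): on the black handle of a steel bench scoop, 40 mm above its underside. x to the open nose, z up. Handle 100 mm long (60 behind, 40 ahead of this point), 20 wide, 24 tall. Pan from 45 to 160 mm ahead, 80 wide; rear wall 10 mm higher than this point, sides 2 mm higher, lower at the front; no lip at the nose, floor rising 5 degrees to it. 0.2 kg, balance point in the rear half of the pan.
- scoop_nose (a point): middle of the scoop's open nose edge, on the floor's top: 160 mm ahead of the handle point and 20 mm lower (20 mm above the scoop's underside). Same axes as the handle point.
- drawer_front (a point): middle of the front face of a dark steel bench drawer at the left rear of the worktop (fixed furniture, always here): the face is 298 mm wide along world y and 103 mm tall, a bar handle stands 40 mm out of it towards the robot, and the cabinet lies behind it. Keep clear of it.
- press_front (a point): front edge, at its middle, of the flat base plate of a tall citrus press at the right rear of the worktop (fixed furniture, always here); the plate is 170 mm wide along world y and the press lies behind this point. Keep clear of it.
- walnut_1: walnut in its shell, plain brown, nearly round, 32 to 35 mm, 14 g, rolls easily; one of four alike lying in the scoop. Origin: its centre.
- walnut_2: walnut in its shell, plain brown, nearly round, 32 to 35 mm, 14 g, rolls easily; one of four alike lying in the scoop. Origin: its centre.
- walnut_3: walnut in its shell, plain brown, nearly round, 32 to 35 mm, 14 g, rolls easily; one of four alike lying in the scoop. Origin: its centre.
- walnut_4: walnut in its shell, plain brown, nearly round, 32 to 35 mm, 14 g, rolls easily; one of four alike lying in the scoop. Origin: its centre.
- bottle: bystander: a squeezy sauce bottle with a cap, 50x83 mm across, 182 mm tall. Loose. Origin: centre of its underside.
- jar: bystander: a round glass jar with a lid, 56 mm across, 80 mm tall. Loose. Origin: centre of its underside.
- mill: bystander: a round shaker with a domed grey top, 44 mm across, 90 mm tall. Loose. Origin: centre of its underside.
- bell: bystander: a domed counter bell, 76 mm across, 54 mm tall. Loose. Origin: centre of its underside.

How it is judged:
By the outcome, as a careful person would: the job done as asked, in the order asked, and still so for the second after the job is handed in, with the robot touching nothing.
It also fails if it takes over 72 s, if anything falls off the work surface, if the arm or the gripper's body presses on something with over 40 N, if the wrist force passes 120 N, or if a joint passes its speed limit or range.

## Working session

There is one attempt and no reset: what is moved stays moved. The work goes in short steps, Python scripts to look and compute and a shell command to move; the robot and the scene stay as the last step left them, time stands still between calls to the robot, and variables do not carry over. Pictures are saved under pics/ and viewed, at most 10 in all, crops included, and the job is handed in when it is done.

```bash
mkdir -p pics
cat > h.py <<'E'
import numpy as np, cv2
from workcell import ctrl
from scipy.spatial.transform import Rotation as R
def proj(cam,P):
    i=ctrl.camera_info(cam);K=np.array(i["camera_matrix"]);T=np.linalg.inv(np.array(i["world_from_camera"]))
    p=np.atleast_2d(P)@T[:3,:3].T+T[:3,3]; p=p*[1,-1,-1]; u=p@K.T; return u[:,:2]/u[:,2:]
def ray(cam,px,z):
    i=ctrl.camera_info(cam);K=np.array(i["camera_matrix"]);T=np.array(i["world_from_camera"])
    d=np.linalg.inv(K)@np.r_[px,1]; d=T[:3,:3]@(d*[1,-1,-1]); o=T[:3,3]; return o+d*(z-o[2])/d[2]
def save(cam,f): 
    im=ctrl.get_image(cam); cv2.imwrite("pics/"+f,im[:,:,::-1]); return im
E
python3 - <<'E'
from h import *
print(ctrl.hold_point_z, ctrl.get_obs())
for c in("top","scene"):
    save(c,c+"0.png"); i=ctrl.camera_info(c); print(c,{k:np.round(v,2).tolist() if k!='x' else v for k,v in i.items()})
    for n in("nut_box","lid_knob","scoop_handle","scoop_nose","walnut_1","bottle","jar","mill","bell"):
        print(n,[(np.round(d["rect"]).tolist(),round(d["score"],2)) for d in ctrl.look_for(c,n)[:5]])
E
```

```text
18.700000000000003 {'t': 0.0, 'qpos': array([ 1.30099921e+00,  4.23808275e-01,  1.63067426e+00,  1.97447331e-05,
        1.08861486e+00, -1.90413333e-02]), 'qvel': array([ 0.00232678,  0.0003019 , -0.00109073, -0.00166861, -0.00204865,
        0.00050984]), 'joint_torque': array([-4.62041826e-04, -5.44637489e+01, -2.73662460e+01,  6.41630008e-02,
        2.29168549e-02, -1.24996400e-04]), 'ee_pos': array([154.91995278, 604.87793656, 190.92825734]), 'orientation': array([-3.92840046e-01, -3.11669798e+00,  2.33490081e-03]), 'ft_force': array([0.82525925, 0.15130631, 0.1665025 ]), 'moment': array([-0.05542543,  0.02745117, -0.07578778]), 'grasp_force': 0.0, 'width': 87.5932837735518}
top {'camera_matrix': [[445.5, 0.0, 286.32], [0.0, 445.5, 211.53], [0.0, 0.0, 1.0]], 'world_from_camera': [[0.0, 0.99, -0.16, 324.33], [-1.0, 0.0, -0.01, 15.36], [-0.01, 0.16, 0.99, 1319.86], [0.0, 0.0, 0.0, 1.0]]}
nut_box [([372.0, 230.0, 395.0, 265.0], 0.73)]
lid_knob [([376.0, 206.0, 435.0, 261.0], 0.68)]
scoop_handle [([210.0, 200.0, 275.0, 268.0], 0.91)]
scoop_nose [([211.0, 200.0, 273.0, 265.0], 0.82)
[... 549 characters left out ...]
[-0.01, 0.77, 0.63, 1002.17], [0.0, 0.0, 0.0, 1.0]]}
nut_box [([342.0, 263.0, 391.0, 302.0], 0.77)]
lid_knob [([341.0, 261.0, 392.0, 300.0], 0.75), ([343.0, 254.0, 390.0, 288.0], 0.58), ([207.0, 211.0, 270.0, 236.0], 0.22)]
scoop_handle [([208.0, 210.0, 269.0, 237.0], 0.66)]
scoop_nose [([204.0, 211.0, 270.0, 236.0], 0.76)]
walnut_1 [([245.0, 214.0, 254.0, 219.0], 0.59), ([238.0, 215.0, 246.0, 222.0], 0.53), ([245.0, 220.0, 260.0, 225.0], 0.43), ([239.0, 221.0, 247.0, 229.0], 0.4), ([146.0, 173.0, 173.0, 221.0], 0.16)]
bottle [([145.0, 173.0, 172.0, 218.0], 0.89)]
jar [([256.0, 241.0, 275.0, 273.0], 0.76)]
mill [([388.0, 298.0, 405.0, 327.0], 0.57)]
bell [([295.0, 207.0, 312.0, 224.0], 0.8)]
```

```bash
ls pics
```

```text
scene0.png
top0.png
```

Run:
```python
import cv2
a=cv2.imread("pics/top0.png")[140:300,100:500]; cv2.imwrite("pics/top0c.png",cv2.resize(a,(800,320),interpolation=cv2.INTER_CUBIC))
a=cv2.imread("pics/top0.png")[190:280,200:280]; cv2.imwrite("pics/top0d.png",cv2.resize(a,(533,600),interpolation=cv2.INTER_CUBIC))
```

```text
(no output)
```

View pics/top0c.png

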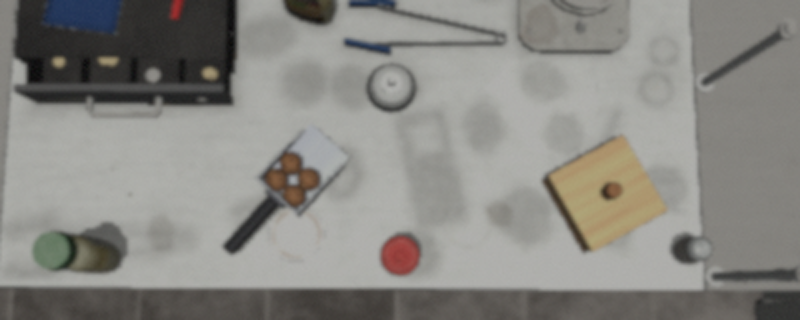

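View pics/top0d.png

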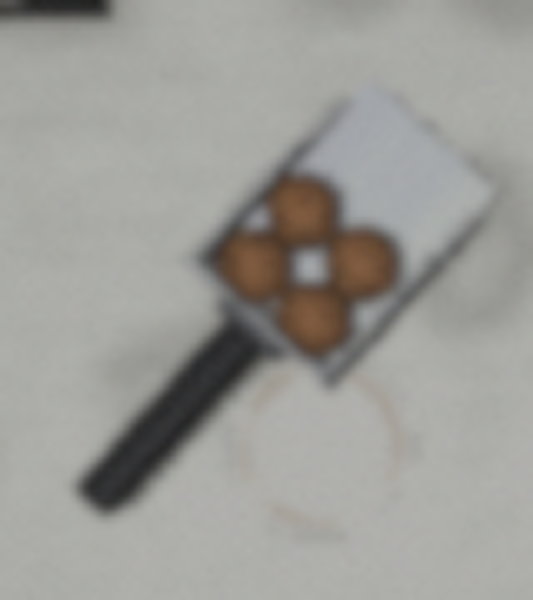

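View pics/scene0.png

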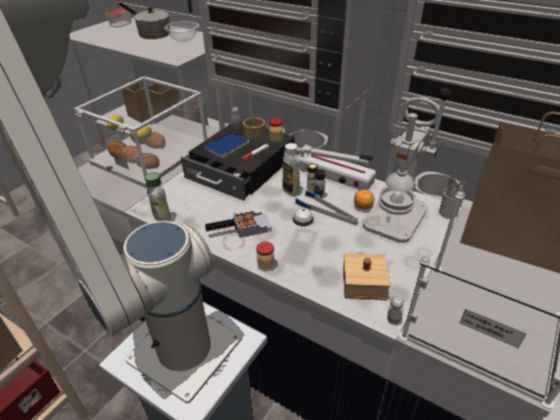

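Top view: knob at px (406,235), lid turned about 30°, and clear top. The scoop points up-right with its handle end at (215,264) and nose middle at (265,210). The walnuts sit at the rear of the pan. Jar (300,267) and bell (295,184) stand between scoop and box.

```bash
cat >> h.py <<'E'
def tool(target,yaw=None,Rt=None):
    "shift and turn in tool axes from the present pose to the target TCP; yaw=direction of tool x, tool down"
    o=ctrl.get_obs(); R0=R.from_rotvec(o["orientation"])
    if Rt is None:
        c,s=np.cos(yaw),np.sin(yaw); Rt=R.from_matrix(np.array([[c,s,0],[s,-c,0],[0,0,-1]]))
    return np.round(R0.inv().apply(np.array(target)-o["ee_pos"]),1),np.round((R0.inv()*Rt).as_rotvec(),4)
E
python3 - <<'E'
from h import *
T="top"
t=lambda x,y:(100+x/2-.25,140+y/2-.25)
C=[ray(T,t(*p),65)[:2] for p in((622,137),(667,210),(588,250),(546,180))]
C=np.array(C);print("lid",C.round(),C.mean(0).round(1),np.linalg.norm(C-np.roll(C,1,0),axis=1).round())
e=np.roll(C,-1,0)-C; print("edge deg",np.degrees(np.arctan2(e[:,1],e[:,0])).round(1))
print("knob top",ray(T,t(612,190),100).round(1), "scene knob", ray("scene",(367,263),100).round(1))
d=lambda x,y:(200+x/6.667-.4,190+y/6.667-.4)
a=ray(T,d(98,497),45);b=ray(T,d(245,330),48);n=ray(T,d(435,135),20)
print("handle end",a.round(1),"front",b.round(1),"nose",n.round(1))
v=n-a;yaw=np.arctan2(v[1],v[0]);print("yaw",np.degrees(yaw),np.linalg.norm(v[:2]),"handle pt",(a[:2]+60*v[:2]/np.linalg.norm(v[:2])).round(1),(n[:2]-160*v[:2]/np.linalg.norm(v[:2])).round(1))
w=lambda r,z:ray(T,((r[0]+r[2])/2,(r[1]+r[3])/2),z).round()
for n,r,z in(("bottle",(119,256,163,278),90),("jar",(290,260,306,274),75),("mill",(437,260,458,273),60),("bell",(282,171,308,199),30)):print(n,w(r,z))
print("press",ray(T,t(573,50),5).round(),"drawer handle",ray(T,t(124,112),50).round(),"right edge",ray(T,t(695,200),0).round(),"front edge",ray(T,t(400,285),0).round())
o=ctrl.get_obs();print(R.from_rotvec(o["orientation"]).as_matrix().round(3))
E
```

```text
lid [[ 537. -327.]
 [ 433. -385.]
 [ 377. -273.]
 [ 475. -217.]] [ 455.6 -300.4] [126. 119. 126. 113.]
edge deg [-150.4  116.6   29.7  -60.5]
knob top [ 457.4 -300.4  100. ] scene knob [ 446.2 -309.6  100. ]
handle end [377.4 232.6  45. ] front [448.9 171.   48. ] nose [538.7  91.9  20. ]
yaw -41.09223310716328 214.05073002365324 handle pt [422.6 193.2] [418.1 197.1]
bottle [367. 427.  90.]
jar [369.  -5.  75.]
mill [ 373. -424.   60.]
bell [612.   3.  30.]
press [ 681. -274.    5.] drawer handle [574. 391.  50.] right edge [ 454. -448.    0.] front edge [328. -12.   0.]
[[-0.969  0.248  0.   ]
 [ 0.248  0.969  0.   ]
 [-0.     0.    -1.   ]]
```

Run:
```python
from h import *
print(tool([470,140,250],np.radians(90)))
```

```text
(array([-420.6, -372.7,  -58.3]), array([ 1.00e-04, -0.00e+00,  1.32e+00]))
```

```bash
python3 -m creep '[{"translation":[-420,-372,-58],"angular":[0,0,1.32],"jaw":1},{"translation":[-420,-372,-58],"angular":[0,0,1.32],"jaw":1},{"translation":[-420,-372,-58],"angular":[0,0,1.32],"jaw":1},{"translation":[-420,-372,-58],"angular":[0,0,1.32],"jaw":1},{"translation":[-420,-372,-58],"angular":[0,0,1.32],"jaw":1},{"translation":[-420,-372,-58],"angular":[0,0,1.32],"jaw":1},{"translation":[-420,-372,-58],"angular":[0,0,1.32],"jaw":1},{"translation":[-420,-372,-58],"angular":[0,0,1.32],"jaw":1}]'
python3 - <<'E'
from h import *
print(tool([456,-300,140],np.radians(75)))
E
```

```text
t: 2.0
ee_pos: [434.9, 191.9, 243.7]
orientation: [2.224, 2.219, 0.002]
ft_force: [-0.0, -0.6, 0.2]
width: 87.8
grasp_force: 0.0
(array([-491.9,   22.1,  103.5]), array([ 0.0009, -0.0006,  0.2596]))
```

```bash
python3 -m creep '[{"translation":[-492,22,50],"angular":[0,0,0.26],"jaw":1},{"translation":[-492,22,50],"angular":[0,0,0.26],"jaw":1},{"translation":[-492,22,70],"angular":[0,0,0.26],"jaw":1},{"translation":[-492,22,103],"angular":[0,0,0.26],"jaw":1},{"translation":[-492,22,103],"angular":[0,0,0.26],"jaw":1},{"translation":[-492,22,103],"angular":[0,0,0.26],"jaw":1},{"translation":[-492,22,103],"angular":[0,0,0.26],"jaw":1},{"translation":[-492,22,103],"angular":[0,0,0.26],"jaw":1}]'
python3 - <<'E'
from h import *
print(tool([456,-300,73],np.radians(75)))
im=save("top","t1.png")
c=cv2.resize(im[170:290,340:480,::-1],(700,600),interpolation=cv2.INTER_CUBIC);cv2.imwrite("pics/t1c.png",c)
E
```

```text
t: 3.0
ee_pos: [455.7, -296.5, 140.9]
orientation: [2.49, 1.914, 0.001]
ft_force: [0.6, -0.2, -1.0]
width: 87.7
grasp_force: 0.0
(array([-3.3,  1.1, 67.9]), array([0.0008, 0.0001, 0.0015]))
```

View pics/t1c.png

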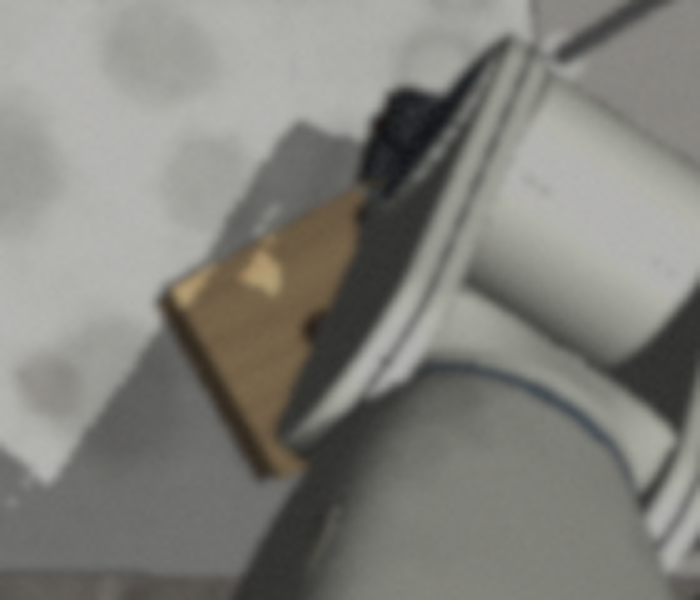

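The gripper hangs over the lid, with the knob just visible at its edge at crop (315,325). That agrees with the measurement, so I go down and grip.

```bash
python3 -m creep '[{"translation":[-3,1,35],"angular":[0,0,0],"jaw":1},{"translation":[-3,1,58],"angular":[0,0,0],"jaw":1},{"translation":[-3,1,67],"angular":[0,0,0],"jaw":1},{"translation":[-3,1,67],"angular":[0,0,0],"jaw":0},{"translation":[-3,1,67],"angular":[0,0,0],"jaw":0},{"translation":[-3,1,67],"angular":[0,0,0],"jaw":0},{"translation":[-3,1,67],"angular":[0,0,0],"jaw":0},{"translation":[-3,1,67],"angular":[0,0,0],"jaw":0}]'
```

```text
t: 4.05
ee_pos: [456.1, -297.4, 74.5]
orientation: [2.49, 1.914, 0.0]
ft_force: [-0.7, -0.7, -0.9]
width: 40.9
grasp_force: 0.0
```

```bash
python3 -m creep '[{"translation":[0,0,0],"angular":[0,0,0],"jaw":0},{"translation":[0,0,0],"angular":[0,0,0],"jaw":0},{"translation":[0,0,0],"angular":[0,0,0],"jaw":0},{"translation":[0,0,0],"angular":[0,0,0],"jaw":0},{"translation":[0,0,-10],"angular":[0,0,0],"jaw":0},{"translation":[0,0,-30],"angular":[0,0,0],"jaw":0},{"translation":[0,0,-50],"angular":[0,0,0],"jaw":0},{"translation":[0,0,-60],"angular":[0,0,0],"jaw":0}]'
python3 - <<'E'
from h import *
print(tool([485,-112,132],np.radians(75)))
E
```

```text
t: 5.05
ee_pos: [456.5, -297.8, 135.8]
orientation: [2.489, 1.914, 0.001]
ft_force: [-0.3, 0.1, 0.7]
width: 0.6
grasp_force: 0.0
(array([186.9, -20.2,   3.6]), array([0.0019, 0.0007, 0.0018]))
```

The fingers closed on nothing. I'll look from the scene camera.

Run:
```python
from h import *
o=ctrl.get_obs();print(proj("scene",[o["ee_pos"],[456,-300,100],[456,-300,67]]),proj("top",[o["ee_pos"],[456,-300,100]]))
im=save("scene","s2.png");x0,y0=290,190
a=cv2.resize(im[190:340,290:440,::-1],(600,600),interpolation=cv2.INTER_CUBIC);cv2.imwrite("pics/s2c.png",a)
for n in("lid_knob","nut_box"):print(ctrl.look_for("scene",n))
save("top","t2.png");print(ctrl.look_for("top","lid_knob"))
```

```text
[[366.00571653 250.23826514]
 [365.26955279 259.62657344]
 [364.02397435 267.63910853]] [[408.20942307 233.64621152]
 [405.62719443 235.265266  ]]
[{'rect': [344.5, 252.6, 389.8, 287.1], 'score': 0.65}]
[{'rect': [340.6, 260.9, 390.9, 299.8], 'score': 0.65}]
[{'rect': [375.9, 208.9, 415.0, 261.6], 'score': 0.91}, {'rect': [118.6, 255.7, 162.8, 277.7], 'score': 0.7}]
```

View pics/s2c.png

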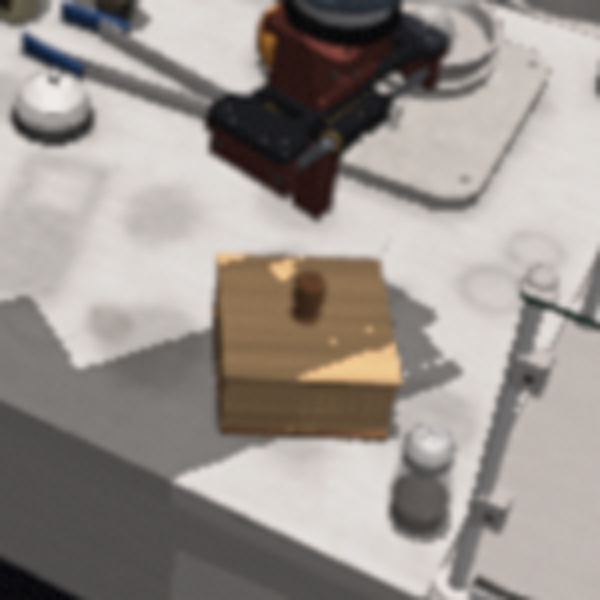

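Run:
```python
from h import *
o=ctrl.get_obs();e=o["ee_pos"];print(e,o["qpos"].round(3))
Rm=R.from_rotvec(o["orientation"]).as_matrix();print(Rm.round(2).tolist())
out=[]
for cam,f,(x0,y0) in(("scene","s2.png",(290,170)),("top","t2.png",(340,150))):
    k=4;im=cv2.imread("pics/"+f)[y0:y0+150,x0:x0+100];im=cv2.resize(im,None,fx=k,fy=k,interpolation=cv2.INTER_CUBIC)
    pr=lambda P:tuple(int(v) for v in (proj(cam,P)[0]-[x0,y0]+.5)*k)
    cv2.line(im,pr(e),pr(e-Rm[:,2]*80),(0,255,0),1)
    cv2.line(im,pr(e-Rm[:,2]*80+Rm[:,1]*89),pr(e-Rm[:,2]*80-Rm[:,1]*89),(255,255,0),1)
    cv2.line(im,pr(e-Rm[:,0]*10),pr(e+Rm[:,0]*10),(0,0,255),1)
    cv2.circle(im,pr([456,-300,102]),3,(255,0,255),-1); out.append(im)
cv2.imwrite("pics/dbg.png",np.hstack(out))
```

```text
[ 455.49878642 -297.08166731  133.69159439] [-0.6    0.383  1.853 -0.     0.906 -0.34 ]
[[0.26, 0.97, -0.0], [0.97, -0.26, 0.0], [0.0, -0.0, -1.0]]
```

View pics/dbg.png

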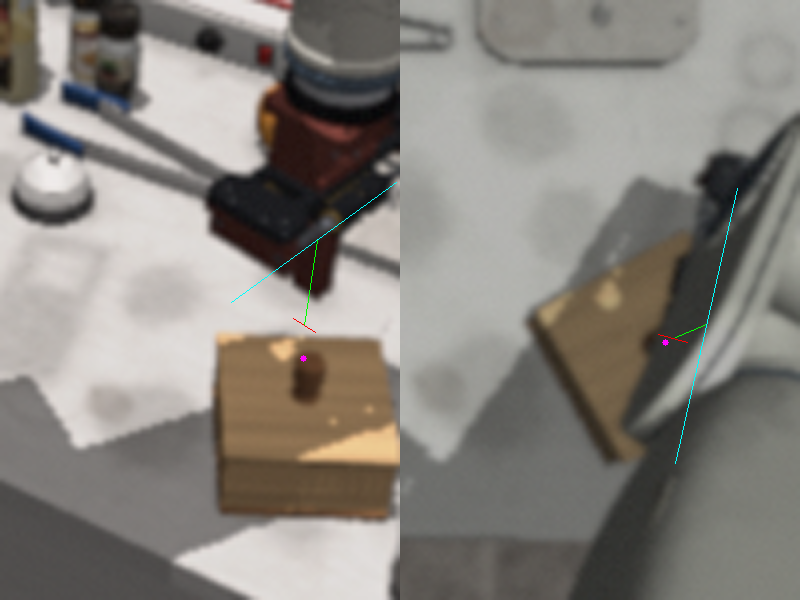

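```bash
python3 -m creep '[{"translation":[0,0,0],"angular":[0,0,0],"jaw":1},{"translation":[0,0,0],"angular":[0,0,0],"jaw":1},{"translation":[0,0,0],"angular":[0,0,0],"jaw":1},{"translation":[0,0,0],"angular":[0,0,0],"jaw":1},{"translation":[0,0,20],"angular":[0,0,0],"jaw":1},{"translation":[0,0,40],"angular":[0,0,0],"jaw":1},{"translation":[0,0,58],"angular":[0,0,0],"jaw":1},{"translation":[0,0,58],"angular":[0,0,0],"jaw":1}]'
python3 - <<'E'
from h import *
o=ctrl.get_obs();e=o["ee_pos"];print(e,o["width"],o["ft_force"])
Rm=R.from_rotvec(o["orientation"]).as_matrix()
cam="scene";im=save(cam,"s3.png")[:,:,::-1];x0,y0,k=320,200,7
im=cv2.resize(im[y0:y0+85,x0:x0+100],None,fx=k,fy=k,interpolation=cv2.INTER_CUBIC)
pr=lambda P:tuple(int(v) for v in (proj(cam,P)[0]-[x0,y0]+.5)*k)
for s in(-1,1):
    p=e+s*Rm[:,1]*44;cv2.line(im,pr(p-Rm[:,0]*10),pr(p+Rm[:,0]*10),(0,0,255),1);cv2.line(im,pr(p),pr(p-Rm[:,2]*60),(0,255,0),1)
cv2.imwrite("pics/s3c.png",im)
for z in(135,150,165,180):print(z,proj(cam,[455.5,-297,z]),ray(cam,(368,242.5),z).round())
E
```

```text
t: 6.3
ee_pos: [455.0, -296.8, 74.9]
orientation: [-2.489, -1.913, 0.001]
ft_force: [-0.2, 0.6, -0.8]
width: 77.1
grasp_force: 0.0
[ 454.99956687 -296.75846088   74.87833437] 77.11503219419903 [-0.18932119  0.63423268 -0.83851491]
135 [[365.57590467 250.54910701]] [ 490. -289.  135.]
150 [[366.16830121 246.68326358]] [ 474. -294.  150.]
165 [[366.76995296 242.75702278]] [ 458. -299.  165.]
180 [[367.38107851 238.76895808]] [ 442. -304.  180.]
```

View pics/s3c.png

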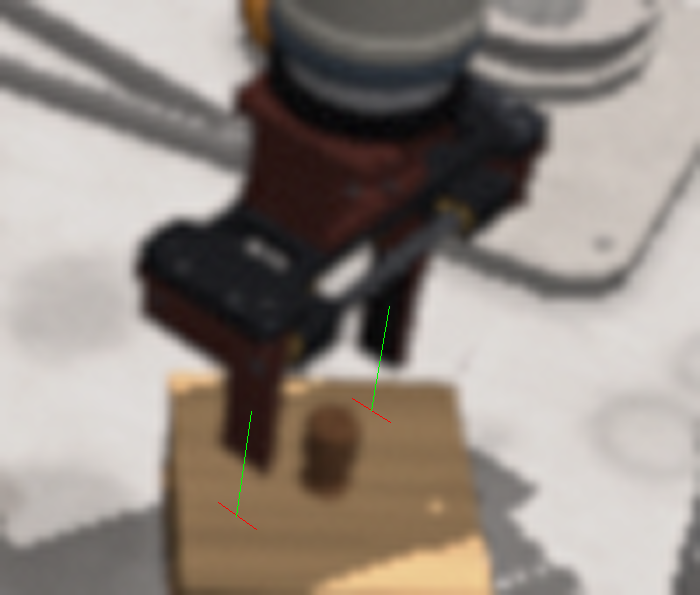

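The fingertips sit about 30 mm higher than the reported TCP: the tips are level with the knob's top, which is why they closed over it. The knob, at crop (330,450), is also about 8 mm toward -y. I go down 23 mm more, shift, and close.

Run:
```python
from h import *
print(tool([459,-304,52],np.radians(75)))
```

```text
(array([-5.7,  5. , 23.7]), array([-0.0012, -0.0004,  0.0018]))
```

```bash
python3 -m creep '[{"translation":[-6,5,8],"angular":[0,0,0],"jaw":1},{"translation":[-6,5,16],"angular":[0,0,0],"jaw":0},{"translation":[-6,5,23],"angular":[0,0,0],"jaw":0},{"translation":[-6,5,23],"angular":[0,0,0],"jaw":0},{"translation":[-6,5,23],"angular":[0,0,0],"jaw":0},{"translation":[-6,5,23],"angular":[0,0,0],"jaw":0},{"translation":[-6,5,23],"angular":[0,0,0],"jaw":0},{"translation":[-6,5,23],"angular":[0,0,0],"jaw":0}]'
```

```text
t: 7.35
ee_pos: [459.0, -304.3, 53.3]
orientation: [-2.49, -1.915, 0.0]
ft_force: [-1.2, 0.7, 3.2]
width: 22.2
grasp_force: 30.0
```

```bash
python3 -m creep '[{"translation":[0,0,-8],"angular":[0,0,0],"jaw":0},{"translation":[0,0,-25],"angular":[0,0,0],"jaw":0},{"translation":[0,0,-50],"angular":[0,0,0],"jaw":0},{"translation":[0,0,-70],"angular":[0,0,0],"jaw":0},{"translation":[60,0,-70],"angular":[0,0,0],"jaw":0},{"translation":[110,0,-70],"angular":[0,0,0],"jaw":0},{"translation":[150,0,-70],"angular":[0,0,0],"jaw":0},{"translation":[150,0,-70],"angular":[0,0,0],"jaw":0}]'
python3 - <<'E'
from h import *
print(tool([485,-112,10],np.radians(75)))
im=save("scene","s4.png")[:,:,::-1];cv2.imwrite("pics/s4c.png",cv2.resize(im[160:320,230:430],(750,600),interpolation=cv2.INTER_CUBIC))
E
```

```text
t: 8.35
ee_pos: [498.5, -157.5, 124.4]
orientation: [2.487, 1.919, 0.001]
ft_force: [0.4, -0.1, -0.8]
width: 21.9
grasp_force: 30.0
(array([ 40.6, -24.8, 114.4]), array([ 0.0013, -0.0001,  0.0054]))
```

View pics/s4c.png

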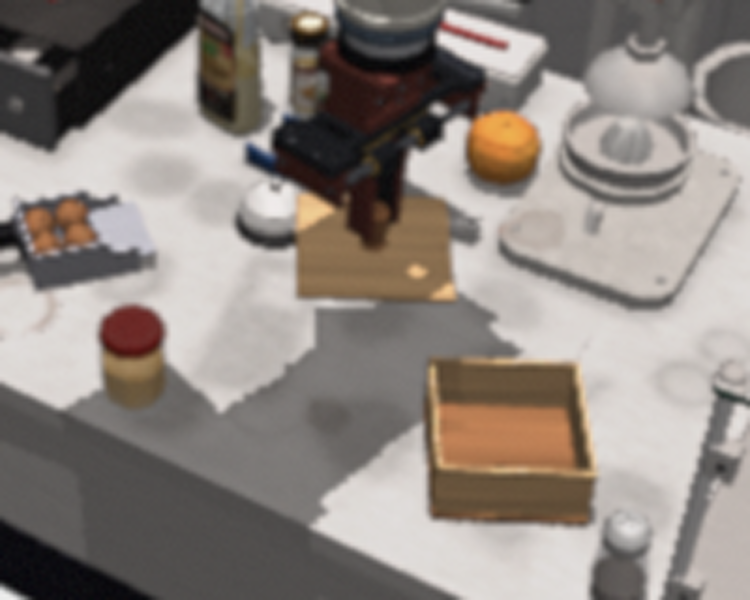

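The lid hangs level from the knob and the box is open and empty. The spot between bell and jar is clear, so I set the lid down there.

```bash
python3 -m creep '[{"translation":[40,-25,40],"angular":[0,0,0],"jaw":0},{"translation":[40,-25,80],"angular":[0,0,0],"jaw":0},{"translation":[40,-25,105],"angular":[0,0,0],"jaw":0},{"translation":[40,-25,116],"angular":[0,0,0],"jaw":0},{"translation":[40,-25,121],"angular":[0,0,0],"jaw":0},{"translation":[40,-25,124],"angular":[0,0,0],"jaw":0},{"translation":[40,-25,124],"angular":[0,0,0],"jaw":0},{"translation":[40,-25,124],"angular":[0,0,0],"jaw":0}]'
```

```text
t: 9.4
ee_pos: [484.3, -114.6, -0.2]
orientation: [2.49, 1.914, 0.001]
ft_force: [0.2, -0.4, -0.8]
width: 21.9
grasp_force: 30.0
```

```bash
python3 -m creep '[{"translation":[0,0,1],"angular":[0,0,0],"jaw":0},{"translation":[0,0,1.5],"angular":[0,0,0],"jaw":0},{"translation":[0,0,1.5],"angular":[0,0,0],"jaw":1},{"translation":[0,0,1.5],"angular":[0,0,0],"jaw":1},{"translation":[0,0,1.5],"angular":[0,0,0],"jaw":1},{"translation":[0,0,1.5],"angular":[0,0,0],"jaw":1},{"translation":[0,0,-60],"angular":[0,0,0],"jaw":1},{"translation":[0,0,-120],"angular":[0,0,0],"jaw":1}]'
python3 - <<'E'
from h import *
print(tool([430,190,140],np.radians(139)))
E
```

```text
t: 10.4
ee_pos: [483.1, -114.2, 119.7]
orientation: [-2.489, -1.913, 0.003]
ft_force: [1.7, -1.5, 1.1]
width: 78.4
grasp_force: 0.0
(array([ 280.3, -129.6,  -19.9]), array([-0.0025, -0.0015, -1.1152]))
```

```bash
python3 -m creep '[{"translation":[60,-28,-20],"angular":[0,0,-0.18],"jaw":1},{"translation":[120,-56,-20],"angular":[0,0,-0.36],"jaw":1},{"translation":[175,-82,-20],"angular":[0,0,-0.54],"jaw":1},{"translation":[230,-106,-20],"angular":[0,0,-0.72],"jaw":1},{"translation":[280,-130,-20],"angular":[0,0,-0.9],"jaw":1},{"translation":[280,-130,-20],"angular":[0,0,-1.08],"jaw":1},{"translation":[280,-130,-20],"angular":[0,0,-1.115],"jaw":1},{"translation":[280,-130,-20],"angular":[0,0,-1.115],"jaw":1}]'
python3 - <<'E'
from h import *
print(tool([437,181,-9],np.radians(139)))
im=save("top","t5.png")[:,:,::-1];save("scene","s5.png")
s=cv2.imread("pics/s5.png")
a=cv2.resize(im[150:270,190:310],(400,400),interpolation=cv2.INTER_CUBIC);b=cv2.resize(s[150:270,180:300],(400,400),interpolation=cv2.INTER_CUBIC)
cv2.imwrite("pics/d5.png",np.hstack([a,b]))
E
```

```text
t: 11.4
ee_pos: [430.2, 189.1, 139.1]
orientation: [-1.106, -2.94, 0.0]
ft_force: [-0.4, -1.0, 0.4]
width: 87.6
grasp_force: 0.0
(array([-10.4,  -1.6, 148.1]), array([-0.0002, -0.    , -0.0038]))
```

View pics/d5.png

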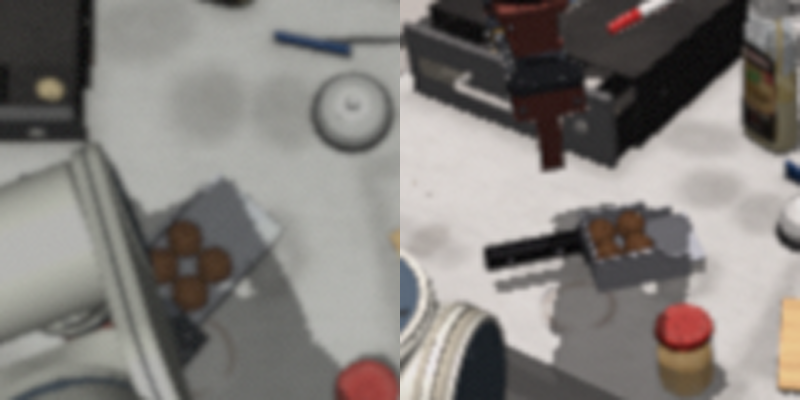

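Everything stands as before. The gripper is above the handle with the fingers spanning it, and the four nuts lie at the rear of the pan. Going down to grip.

```bash
python3 -m creep '[{"translation":[-10,-2,50],"angular":[0,0,0],"jaw":1},{"translation":[-10,-2,95],"angular":[0,0,0],"jaw":1},{"translation":[-10,-2,125],"angular":[0,0,0],"jaw":1},{"translation":[-10,-2,140],"angular":[0,0,0],"jaw":1},{"translation":[-10,-2,148],"angular":[0,0,0],"jaw":1},{"translation":[-10,-2,148],"angular":[0,0,0],"jaw":0.5},{"translation":[-10,-2,148],"angular":[0,0,0],"jaw":0.4},{"translation":[-10,-2,148],"angular":[0,0,0],"jaw":0.3}]'
python3 -m creep '[{"translation":[0,0,0],"angular":[0,0,0],"jaw":0.3},{"translation":[0,0,0],"angular":[0,0,0],"jaw":0.3},{"translation":[0,0,0],"angular":[0,0,0],"jaw":0},{"translation":[0,0,0],"angular":[0,0,0],"jaw":0},{"translation":[0,0,0],"angular":[0,0,0],"jaw":0},{"translation":[0,0,0],"angular":[0,0,0],"jaw":0},{"translation":[0,0,0],"angular":[0,0,0],"jaw":0},{"translation":[0,0,0],"angular":[0,0,0],"jaw":0}]'
```

```text
t: 12.5
ee_pos: [437.1, 181.8, -8.0]
orientation: [1.1, 2.941, 0.002]
ft_force: [0.4, -0.1, -1.0]
width: 61.4
grasp_force: 0.0
t: 13.5
ee_pos: [436.1, 181.3, -8.9]
orientation: [-1.1, -2.942, 0.001]
ft_force: [-2.6, -1.2, 3.4]
width: 19.7
grasp_force: 29.8
```

```bash
python3 -m creep '[{"translation":[0,0,-3],"angular":[0,0,0],"jaw":0},{"translation":[0,0,-6],"angular":[0,-0.01,0],"jaw":0},{"translation":[0,0,-11],"angular":[0,-0.02,0],"jaw":0},{"translation":[0,0,-18],"angular":[0,-0.03,0],"jaw":0},{"translation":[0,0,-26],"angular":[0,-0.03,0],"jaw":0},{"translation":[0,0,-34],"angular":[0,-0.03,0],"jaw":0},{"translation":[0,0,-40],"angular":[0,-0.03,0],"jaw":0},{"translation":[0,0,-40],"angular":[0,-0.03,0],"jaw":0}]'
cat >> h.py <<'E'
def nuts(cam): return [(np.round([(d["rect"][0]+d["rect"][2])/2,(d["rect"][1]+d["rect"][3])/2],1).tolist(),round(d["score"],2)) for d in ctrl.look_for(cam,"walnut_1")[:5]]
E
python3 - <<'E'
from h import *
s0=cv2.imread("pics/scene0.png");s=save("scene","s6.png")[:,:,::-1].copy()
print(nuts("scene"),[ (d["rect"],d["score"]) for d in ctrl.look_for("scene","scoop_nose")])
# white-steel nose and black handle: stack before/after for viewing
a=cv2.resize(s0[195:250,195:285],None,fx=6,fy=5.4,interpolation=cv2.INTER_CUBIC);b=cv2.resize(s[180:235,195:285],None,fx=6,fy=5.4,interpolation=cv2.INTER_CUBIC)
cv2.imwrite("pics/d6.png",np.vstack([a,b]))
E
```

```text
t: 14.5
ee_pos: [436.9, 181.7, 31.8]
orientation: [1.091, 2.915, -0.015]
ft_force: [-0.6, -0.5, -3.9]
width: 19.6
grasp_force: 29.8
[([251.4, 212.0], 0.59), ([249.4, 205.9], 0.44)] [([204.1, 200.8, 268.8, 226.3], 0.61)]
```

Scoop and nuts moved up as one body: nut pixels shifted (0,-10), as predicted for a 40 mm lift. So it is level and held. Raising it further.

```bash
python3 -m creep '[{"translation":[0,0,-4],"angular":[0,0,0],"jaw":0},{"translation":[0,0,-13],"angular":[0,0,0],"jaw":0},{"translation":[0,0,-26],"angular":[0,-0.01,0],"jaw":0},{"translation":[0,0,-42],"angular":[0,-0.01,0],"jaw":0},{"translation":[0,0,-58],"angular":[0,-0.01,0],"jaw":0},{"translation":[0,0,-72],"angular":[0,-0.01,0],"jaw":0},{"translation":[0,0,-83],"angular":[0,-0.01,0],"jaw":0},{"translation":[0,0,-90],"angular":[0,-0.01,0],"jaw":0}]'
python3 - <<'E'
from h import *
print(tool([375,-156,122],np.radians(119.5)))
E
```

```text
t: 15.65
ee_pos: [434.6, 183.4, 122.0]
orientation: [1.087, 2.907, -0.021]
ft_force: [-0.2, 1.3, -2.5]
width: 19.8
grasp_force: 29.8
(array([-177.6, -295.2,    7. ]), array([0.0075, 0.0398, 0.3401]))
```

```bash
python3 -m creep '[{"translation":[-3,-4,0],"angular":[0,0,0],"jaw":0},{"translation":[-8,-13,0],"angular":[0,0,0.01],"jaw":0},{"translation":[-16,-26,0],"angular":[0,0,0.03],"jaw":0},{"translation":[-26,-43,1],"angular":[0,0,0.05],"jaw":0},{"translation":[-39,-65,1],"angular":[0,0,0.08],"jaw":0},{"translation":[-54,-90,2],"angular":[0,0,0.11],"jaw":0},{"translation":[-70,-116,3],"angular":[0,0,0.14],"jaw":0},{"translation":[-85,-142,3],"angular":[0,0,0.17],"jaw":0}]'
python3 - <<'E'
from h import *
print(tool([375,-156,122],np.radians(119.5)))
E
```

```text
t: 16.65
ee_pos: [404.4, 18.6, 121.2]
orientation: [1.333, 2.803, -0.018]
ft_force: [0.6, 0.7, -2.4]
width: 20.0
grasp_force: 29.8
(array([-116.9, -133. ,    3. ]), array([0.0092, 0.0384, 0.1679]))
```

```bash
python3 -m creep '[{"translation":[-20,-23,0],"angular":[0,0,0.03],"jaw":0},{"translation":[-39,-45,1],"angular":[0,0,0.06],"jaw":0},{"translation":[-58,-66,1],"angular":[0,0,0.09],"jaw":0},{"translation":[-75,-86,2],"angular":[0,0,0.115],"jaw":0},{"translation":[-90,-103,2],"angular":[0,0,0.135],"jaw":0},{"translation":[-103,-117,3],"angular":[0,0,0.15],"jaw":0},{"translation":[-112,-127,3],"angular":[0,0,0.16],"jaw":0},{"translation":[-117,-133,3],"angular":[0,0,0.168],"jaw":0}]'
python3 - <<'E'
from h import *
o=ctrl.get_obs();print(o["qpos"].round(2),tool([375,-156,122],np.radians(119.5)))
im=save("scene","s7.png")[:,:,::-1];print(nuts("scene"))
t=save("top","t7.png")[:,:,::-1];print(nuts("top"))
n=np.array([375,-156,122])
print(proj("scene",[[458,-302,60],[458-.492*30,-302+.87*30,150]]),proj("top",[[458-.492*30,-302+.87*30,150]]))
a=cv2.resize(im[200:320,290:410],(400,400),interpolation=cv2.INTER_CUBIC);b=cv2.resize(t[170:290,330:450],(400,400),interpolation=cv2.INTER_CUBIC)
cv2.imwrite("pics/d7.png",np.hstack([a,b]))
E
```

```text
t: 17.65
ee_pos: [375.9, -155.2, 122.1]
orientation: [1.562, 2.681, -0.012]
ft_force: [0.0, -0.7, -2.3]
width: 19.6
grasp_force: 29.8
[-0.41  0.2   2.17 -0.02  0.73 -0.91] (array([-0.3, -1.2,  0.1]), array([0.013 , 0.0374, 0.0005]))
[([333.3, 236.1], 0.46), ([324.4, 237.1], 0.44), ([322.0, 246.4], 0.38)]
[]
[[364.6784311  269.14064224]
 [357.38788184 246.5457132 ]] [[401.47161441 238.03981461]]
```

Run:
```python
from h import *
print("nuts expected",proj("scene",[404,-206,161]))
o=ctrl.get_obs();R0=R.from_rotvec(o["orientation"]);print(R0.as_matrix().round(3).tolist())
print(R0.inv().apply([0,0,-62]).round(1))
D=33;h=np.array([.492,-.87,0]);t0=-.04
def tcp(th): # relative to nose, along heading and up
    return np.array([-(138*np.cos(th)-20*np.sin(th))-D*np.sin(th), 138*np.sin(th)+20*np.cos(th)-D*np.cos(th)])
for th in np.r_[np.arange(0,.66,.08),.8,.9]:
    d=tcp(th)-tcp(t0); w=d[0]*h+[0,0,d[1]]
    print(round(th-t0,2),R0.inv().apply(w).round())
```

```text
nuts expected [[328.8462892  242.93634309]]
[[-0.494, 0.869, 0.03], [0.869, 0.494, -0.026], [-0.037, 0.013, -0.999]]
[ 2.3 -0.8 62. ]
0.04 [ 0.  0. -6.]
0.12 [  1.   0. -17.]
0.2 [ -0.   0. -28.]
0.28 [ -2.   1. -39.]
0.36 [ -4.   1. -49.]
0.44 [ -7.   1. -60.]
0.52 [-12.   1. -70.]
0.6 [-17.   1. -80.]
0.68 [-22.   1. -90.]
0.84 [ -36.    1. -107.]
0.94 [ -46.    1. -117.]
```

```bash
python3 -m creep '[{"translation":[0,0,5],"angular":[0,0,0],"jaw":0},{"translation":[0,0,14],"angular":[0,0,0],"jaw":0},{"translation":[0,0,24],"angular":[0,0,0],"jaw":0},{"translation":[1,0,35],"angular":[0,0,0],"jaw":0},{"translation":[2,0,45],"angular":[0,0,0],"jaw":0},{"translation":[2,0,54],"angular":[0,0,0],"jaw":0},{"translation":[2,0,60],"angular":[0,0,0],"jaw":0},{"translation":[2,0,62],"angular":[0,0,0],"jaw":0}]'
python3 - <<'E'
from h import *
im=save("scene","s8.png")[:,:,::-1];print(nuts("scene"))
cv2.imwrite("pics/d8.png",cv2.resize(im[200:310,290:410],(640,587),interpolation=cv2.INTER_CUBIC))
E
```

```text
t: 18.85
ee_pos: [377.2, -154.3, 59.8]
orientation: [1.56, 2.682, -0.012]
ft_force: [0.5, 0.3, -2.2]
width: 19.5
grasp_force: 29.8
[([331.4, 252.2], 0.49), ([322.8, 260.8], 0.37)]
```

View pics/d8.png

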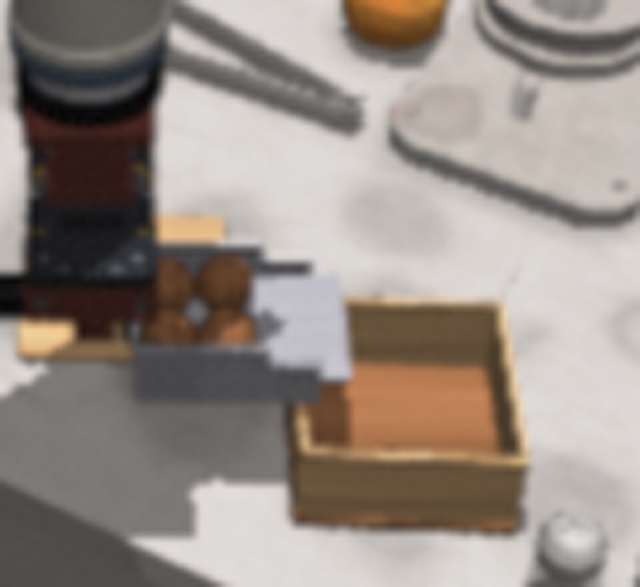

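Nuts are still at the pan's rear, with the nose edge's middle at crop (345,328) over the near wall. Box rim corners are (346,301), (503,304), (524,458) and (291,450). Now relate nose to box numerically.

Run:
```python
from h import *
k=.1875;f=lambda x,y,z:ray("scene",(290+x*k-.4,200+y*k-.4),z)
C=np.array([f(*p,60)[:2] for p in((346,301),(503,304),(524,458),(291,450))]);c=C.mean(0);print(C.round(),c.round(1))
h=np.array([.492,-.87]);l=np.array([.87,.492])
for z in(85,93,100):
    n=f(345,328,z)[:2];print(z,n.round(),"along",((n-c)@h).round(1),"left",((n-c)@l).round(1))
e=ctrl.get_obs()["ee_pos"];g=e[:2]+138*h;print(g, (g-[458,-302])@h,(g-[458,-302])@l)
```

```text
[[ 492. -254.]
 [ 536. -330.]
 [ 434. -383.]
 [ 375. -276.]] [ 459.2 -310.7]
85 [ 448. -271.] along -40.1 left 10.4
93 [ 441. -273.] along -41.5 left 2.5
100 [ 434. -276.] along -42.7 left -4.5
[ 445.27582386 -274.43724643] -30.23989027115795 2.4908415127215364
```

```bash
python3 -m creep '[{"translation":[-2,0,-6],"angular":[0,0.04,0],"jaw":0},{"translation":[-4,0,-11],"angular":[0,0.08,0],"jaw":0},{"translation":[-6,0,-17],"angular":[0,0.12,0],"jaw":0},{"translation":[-8,0,-22],"angular":[0,0.16,0],"jaw":0},{"translation":[-8,0,-28],"angular":[0,0.2,0],"jaw":0},{"translation":[-9,1,-36],"angular":[0,0.26,0],"jaw":0},{"translation":[-11,1,-44],"angular":[0,0.32,0],"jaw":0},{"translation":[-12,1,-49],"angular":[0,0.36,0],"jaw":0}]'
cat > n.py <<'E'
from h import *
import sys
save("scene",sys.argv[1]+"s.png");print(nuts("scene"),[(np.round(d["rect"]).tolist(),round(d["score"],2)) for d in ctrl.look_for("scene","scoop_nose")[:2]])
save("top",sys.argv[1]+"t.png");print(nuts("top"))
o=ctrl.get_obs();R0=R.from_rotvec(o["orientation"]);print(o["ee_pos"].round(1),R0.as_matrix().round(2).tolist(),o["qpos"].round(2))
E
python3 n.py a
```

```text
t: 19.95
ee_pos: [383.4, -163.7, 110.3]
orientation: [-1.435, -2.473, -0.251]
ft_force: [0.2, 0.3, -3.1]
width: 19.6
grasp_force: 29.8
[([346.5, 248.2], 0.57), ([335.5, 254.4], 0.48)] [([290.0, 230.0, 361.0, 271.0], 0.62), ([332.0, 250.0, 341.0, 256.0], 0.51)]
[]
[ 382.4 -162.8  109.6] [[-0.47, 0.87, -0.15], [0.82, 0.49, 0.28], [0.32, 0.01, -0.95]] [-0.56  0.4   1.97  0.18  1.07 -1.19]
```

```bash
cat > k.py <<'E'
from h import *
import sys
D=33
def tcp(th): return np.array([-(138*np.cos(th)-20*np.sin(th))-D*np.sin(th), 138*np.sin(th)+20*np.cos(th)-D*np.cos(th)])
R0=R.from_rotvec(ctrl.get_obs()["orientation"]);t0=np.arcsin(R0.as_matrix()[2,0]);print("tilt",t0)
h=-R0.as_matrix()[:,0].copy();h[2]=0;h/=np.linalg.norm(h)
for dt in map(float,sys.argv[1:]):
    d=tcp(t0+dt)-tcp(t0);print(dt,R0.inv().apply(d[0]*h+[0,0,d[1]]).round())
E
python3 k.py .06 .12 .2 .3 .4 .5
```

```text
tilt 0.32160837816477766
0.06 [ 1.  0. -8.]
0.12 [  1.   0. -17.]
0.2 [ -0.   0. -28.]
0.3 [ -2.   1. -41.]
0.4 [ -6.   1. -55.]
0.5 [-11.   1. -68.]
```

```bash
python3 -m creep '[{"translation":[0,0,0],"angular":[0,0,0],"jaw":0},{"translation":[0,0,0],"angular":[0,0,0],"jaw":0},{"translation":[0,0,0],"angular":[0,0,0],"jaw":0},{"translation":[1,0,-8],"angular":[0,0.06,0],"jaw":0},{"translation":[1,0,-17],"angular":[0,0.12,0],"jaw":0},{"translation":[0,0,-28],"angular":[0,0.2,0],"jaw":0},{"translation":[-1,0,-34],"angular":[0,0.25,0],"jaw":0},{"translation":[-2,1,-41],"angular":[0,0.3,0],"jaw":0}]'
python3 n.py b; python3 k.py .1 .2 .3
```

```text
t: 21.2
ee_pos: [390.6, -175.9, 148.0]
orientation: [-1.29, -2.229, -0.432]
ft_force: [-1.2, 0.6, -2.8]
width: 20.2
grasp_force: 29.8
[([366.8, 272.5], 0.52), ([376.8, 270.8], 0.4)] [([302.0, 217.0, 358.0, 269.0], 0.56)]
[([404.8, 222.1], 0.62), ([140.2, 267.0], 0.61)]
[ 390.2 -175.4  147.7] [[-0.41, 0.87, -0.28], [0.7, 0.49, 0.51], [0.58, 0.01, -0.81]] [-0.64  0.52  1.76  0.25  1.44 -1.27]
tilt 0.6217478993642948
0.1 [  1.   0. -14.]
0.2 [ -0.   0. -28.]
0.3 [ -2.   1. -41.]
```

```bash
python3 -m creep '[{"translation":[1,0,-14],"angular":[0,0.1,0],"jaw":0},{"translation":[0,0,-28],"angular":[0,0.2,0],"jaw":0},{"translation":[0,0,-28],"angular":[0,0.2,0],"jaw":0},{"translation":[0,0,-28],"angular":[0,0.2,0],"jaw":0},{"translation":[0,0,-28],"angular":[0,0.2,0],"jaw":0},{"translation":[0,0,-28],"angular":[0,0.2,0],"jaw":0},{"translation":[0,0,-28],"angular":[0,0.2,0],"jaw":0},{"translation":[0,0,-28],"angular":[0,0.2,0],"jaw":0}]'
python3 n.py c
python3 - <<'E'
from h import *
im=cv2.imread("pics/cs.png");hsv=cv2.cvtColor(im,cv2.COLOR_BGR2HSV)
c=proj("scene",[458,-302,20])[0].round().astype(int);print(c)
for y in range(c[1]-28,c[1]+22,2):print(y,' '.join("%3d"%im[y,x,2] for x in range(c[0]-34,c[0]+34,2)))
E
```

```text
t: 22.45
ee_pos: [398.3, -190.0, 170.8]
orientation: [-1.192, -2.064, -0.536]
ft_force: [0.4, -0.1, -1.8]
width: 19.6
grasp_force: 29.8
[([350.2, 270.4], 0.51), ([304.2, 216.1], 0.34)] [([314.0, 208.0, 362.0, 271.0], 0.96), ([369.0, 265.0, 380.0, 278.0], 0.56)]
[]
[ 398.3 -190.   170.6] [[-0.34, 0.87, -0.35], [0.59, 0.49, 0.64], [0.73, 0.01, -0.68]] [-0.68  0.63  1.62  0.28  1.67 -1.29]
[363 278]
250 234 165  84  78  73  74  73  74  74  73  97 137 124 102 115 184 216 214 215 218 219 218 219 219 220 219 219 219 220 216 222 221 220 219
252 235 192  80  72  72  73  73  71  73  74  73  85 121 109  99 114 194 202 208 215 219 220 219 220 220 222 221 221 211 219 221 220 219 219
254 229 222 169  93  71  73  73  74  73  73  74  72  76  97 103 124 178 196 195 200 207 213 220 220 221 221 221 218 219 222 220 219 219 219
256 235 231 223 200 108  72  73  73  74  73  72  73  73  75  98 102 123 144 146 158 146 153 199 209 202 173 161 179 218 221 222 221 220 219
258 171 161 216 220 189 123  73  72  73  73  73  72  73  73  76  96  95  92  91  91  89  90  94 102  95  93  92 113 211 219 220 220 219 219

[... 2099 characters left out ...]

290 124 125 125 126 123 123 123 108  75  96  94  96  94  93  94  93  94  95  94  93  94  94  95  94  93  94  93  93  93  95 109 108 107 107
292 127 128 128 128 126 126 124 109  75  95  95  96  97  95  97  97  97  97  96  95  96  94  94  93  93  93  91  91  92  94 109 108 109 108
294 125 126 125 127 127 127 125 110  81  89  89  88  88  88  88  88  87  85  86  87  86  86  86  87  88  88  87  87  88  95 108 107 109 112
296 127 127 127 126 127 127 127 115  89  86  87  88  88  90  92  93  94  91  91  91  91  90  91  91  90  90  90  92  92 101 108 107 121 161
298 125 126 126 128 127 126 125 124  96  94  93  91  90  87  90  85  84  72  74  77  79  78  82  86  86  87  93  95  94 100 109 110 173 198
```

```bash
python3 -m creep '[{"translation":[15,0,-14],"angular":[0,0,0],"jaw":0},{"translation":[37,0,-34],"angular":[0,0,0],"jaw":0},{"translation":[60,0,-55],"angular":[0,0,0],"jaw":0},{"translation":[75,0,-65],"angular":[0,-0.15,0],"jaw":0},{"translation":[75,0,-65],"angular":[0,-0.3,0],"jaw":0},{"translation":[75,0,-65],"angular":[0,-0.45,0],"jaw":0},{"translation":[75,0,-65],"angular":[0,-0.6,0],"jaw":0},{"translation":[75,0,-65],"angular":[0,-0.75,0],"jaw":0}]'
python3 n.py d
python3 - <<'E'
from h import *
im=cv2.imread("pics/ds.png")
for y in range(254,288):print(y,' '.join("%3d"%im[y,x,2] for x in range(342,388,1)))
print(tool([437,181,122],np.radians(139)))
E
```

```text
t: 23.7
ee_pos: [395.4, -187.7, 271.7]
orientation: [-1.554, -2.672, -0.072]
ft_force: [-0.2, 0.5, -2.4]
width: 19.8
grasp_force: 29.8
[([350.8, 269.5], 0.5)] [([297.0, 187.0, 379.0, 223.0], 0.65), ([255.0, 242.0, 276.0, 272.0], 0.25)]
[([365.4, 249.8], 0.41), ([139.7, 266.1], 0.35)]
[ 395.7 -187.7  270.7] [[-0.49, 0.87, -0.02], [0.87, 0.49, 0.07], [0.07, 0.01, -1.0]] [-0.51  0.07  1.9   0.05  1.22 -1.05]
254 157 148 166 197 203 189 176 192 201 202 200 198 195 194 195 194 193 190 185 188 194 195 195 194 195 200 204 207 209 212 217 218 219 220 220 221 221 221 221 222 221 218 214 219 221 221
255 126 120 126 144 148 139 131 138 149 158 157 154 151 152 167 169 168 162 155 162 180 185 184 183 184 188 189 190 191 194 200 203 205 207 212 222 222 220 216 216 216 214 212 219 221 221
256 123 117 109 115 104 100  98 100 103 110 111 112 114 115 124 126 127 126 123 128 140 145 144 146 151 156 152 147 146 148 151 155 158 160 175 198 203 199 189 189 195 207 219 221 220 220
257 123 115 109 119  98  91  92  92  92  93  93  94  95  95  96  96  96  96  97  98 101 101 102 102 105 106 100  94  96  97  98
[... 5067 characters left out ...]
8 136 132 136 153 169 180 186 189 182 170 168 152 117  96  92 102 153
285 126 122 103  76  80  95 108 111 113 116 122 137 150 158 162 165 168 171 179 195 199 200 200 201 200 200 200 199 190 173 167 170 179 187 191 191 190 188 184 178 168 153 143 146 153 171
286 157 141  98  73  88  98 100 100 103 105 106 109 115 118 121 123 123 124 128 134 138 140 139 139 137 135 133 135 131 123 123 126 131 136 139 141 143 154 163 167 169 169 171 179 195 201
287 204 177 107  75  95 102 103 102 101 102 102 101 102 100 102 101 100 100  97  97  98  98  96  99  96  94  96  98  98  99  99  99 101 104 103 103 107 112 116 119 121 123 124 127 137 140
(array([288.1, 216.2, 173.3]), array([ 0.026 , -0.0703, -0.3372]))
```

```bash
python3 -m creep '[{"translation":[15,11,9],"angular":[0,-0.01,-0.03],"jaw":0},{"translation":[50,38,30],"angular":[0.01,-0.02,-0.08],"jaw":0},{"translation":[95,71,57],"angular":[0.01,-0.03,-0.14],"jaw":0},{"translation":[142,106,85],"angular":[0.01,-0.04,-0.2],"jaw":0},{"translation":[190,142,114],"angular":[0.02,-0.06,-0.26],"jaw":0},{"translation":[235,176,141],"angular":[0.02,-0.07,-0.31],"jaw":0},{"translation":[270,203,162],"angular":[0.026,-0.07,-0.337],"jaw":0},{"translation":[288,216,173],"angular":[0.026,-0.07,-0.337],"jaw":0}]'
python3 n.py e
python3 - <<'E'
from h import *
print(tool([437,181,10],np.radians(139)))
im=cv2.imread("pics/et.png")
for y in range(208,266,2):print(y,' '.join("%3d"%im[y,x,2] for x in range(376,440,2)))
E
```

```text
t: 24.95
ee_pos: [437.2, 182.8, 119.2]
orientation: [-1.098, -2.94, 0.004]
ft_force: [0.1, -0.4, -3.2]
width: 20.1
grasp_force: 30.0
[([377.8, 271.5], 0.57)] []
[([405.0, 224.8], 0.5), ([397.5, 226.5], 0.4), ([381.8, 232.4], 0.39)]
[437.  179.9 120.7] [[-0.75, 0.66, -0.0], [0.66, 0.75, -0.0], [0.0, -0.0, -1.0]] [ 0.37  0.31  2.01 -0.    0.82 -0.49]
(array([  0.7,   1.1, 110.7]), array([-0.0023, -0.0003, -0.0012]))
208 162 159 160 161 159 159 160 164 169 174 175 171 167 160 157 152 161 165 173 176 178 176 176 177 177 178 177 177 177 178 179 177
210 161 159 161 163 162 163 162 165 171 171 173 168 163 148 132 127 133 134 164 177 176 178 177 178 177 177 177 176 178 179 178 179
212 164 162 161 163 162 162 162 165 170 170 169 162 145 134 143 118  77  86 152 177 179 179 178 177 176 177 178 176 178 179 179 179
214 167 166 164 163 161 160 160 167 170 165 152 139 140 125 119 100  64  65 117 169 178 179 178 177 178 179 180 179 180 178 179 179
216 174 172 168 165 162 163 163 160 149 134 137 136 111  81  93  95  86  60  75 135 171 179 178 177 178 178 178 177 176 175 177 176
218 174 176 173 171 16
[... 2445 characters left out ...]
 179 179 178 178 180 179 178 177 177 179
256 172 176 179 178 165 104  70 114 144 132 137 142 143 132 112  86 111 143 158 161 172 176 179 180 180 179 178 179 178 178 177 166
258 174 179 180 180 176 141  76  75 133 144 142 133 117  87 108 143 161 160 159 164 172 177 178 179 178 179 179 180 177 178 158 121
260 177 178 180 180 179 166 109  67  97 144 122  88  97 129 151 159 162 159 161 169 175 178 179 178 179 181 179 179 179 173 132  92
262 178 179 179 180 178 177 153  89  70 124 117 130 159 162 161 162 162 162 164 170 175 179 179 179 178 178 179 179 179 162 105  65
264 178 179 180 181 178 179 173 126  77 106 152 174 175 172 171 169 168 166 170 173 177 177 179 179 176 179 179 178 179 160  89  59
```

The top picture's values show four nuts in the box, at px (405,220), (396,226), (382,232) and (416,239). Now set the scoop down.

```bash
python3 -m creep '[{"translation":[1,1,25],"angular":[0,0,0],"jaw":0},{"translation":[1,1,60],"angular":[0,0,0],"jaw":0},{"translation":[1,1,90],"angular":[0,0,0],"jaw":0},{"translation":[1,1,108],"angular":[0,0,0],"jaw":0},{"translation":[1,1,118],"angular":[0,0,0],"jaw":0},{"translation":[1,1,123],"angular":[0,0,0],"jaw":0},{"translation":[1,1,126],"angular":[0,0,0],"jaw":0},{"translation":[1,1,127],"angular":[0,0,0],"jaw":0}]'
```

```text
t: 26.2
ee_pos: [437.0, 182.0, -5.6]
orientation: [1.101, 2.942, -0.001]
ft_force: [-0.1, -0.3, -1.5]
width: 20.0
grasp_force: 30.0
```

```bash
python3 -m creep '[{"translation":[0,0,1],"angular":[0,0,0],"jaw":0},{"translation":[0,0,2],"angular":[0,0,0],"jaw":0},{"translation":[0,0,3],"angular":[0,0,0],"jaw":0},{"translation":[0,0,3],"angular":[0,0,0],"jaw":0},{"translation":[0,0,3],"angular":[0,0,0],"jaw":0.4},{"translation":[0,0,3],"angular":[0,0,0],"jaw":0.8},{"translation":[0,0,3],"angular":[0,0,0],"jaw":0.8},{"translation":[0,0,3],"angular":[0,0,0],"jaw":0.8}]'
```

```text
t: 27.2
ee_pos: [436.6, 181.9, -9.0]
orientation: [1.101, 2.942, -0.001]
ft_force: [0.2, -0.0, 0.2]
width: 56.3
grasp_force: 0.0
```

```bash
python3 -m creep '[{"translation":[0,0,0],"angular":[0,0,0],"jaw":0.9},{"translation":[0,0,-15],"angular":[0,0,0],"jaw":0.9},{"translation":[0,0,-45],"angular":[0,0,0],"jaw":0.9},{"translation":[0,0,-90],"angular":[0,0,0],"jaw":0.9},{"translation":[0,0,-140],"angular":[0,0,0],"jaw":0.9},{"translation":[0,0,-190],"angular":[0,0,0],"jaw":0.9},{"translation":[0,0,-220],"angular":[0,0,0],"jaw":0.9},{"translation":[0,0,-220],"angular":[0,0,0],"jaw":0.9}]'
python3 - <<'E'
from h import *
for c in("top","scene"):
    save(c,"f"+c+".png")
    for n in("lid_knob","scoop_nose","bottle","jar","mill","bell"):
        print(c,n,[(np.round(d["rect"]).tolist(),round(d["score"],2)) for d in ctrl.look_for(c,n)[:2]])
a,b=cv2.imread("pics/fscene.png"),cv2.imread("pics/scene0.png")
for n,(x,y) in dict(bottle=(158,196),jar=(265,257),mill=(396,312),bell=(303,215),scoop=(237,224)).items():
    s=np.s_[y-14:y+14,x-14:x+14];print(n,np.abs(a[s].astype(int)-b[s]).mean().round(1))
E
```

```text
t: 28.2
ee_pos: [438.1, 182.7, 214.2]
orientation: [1.099, 2.938, 0.005]
ft_force: [0.4, -0.7, -0.0]
width: 78.9
grasp_force: 0.0
top lid_knob [([308.0, 203.0, 364.0, 256.0], 0.98)]
top scoop_nose [([236.0, 201.0, 273.0, 239.0], 0.91)]
top bottle [([119.0, 254.0, 166.0, 276.0], 0.72)]
top jar [([288.0, 258.0, 309.0, 277.0], 0.9)]
top mill [([433.0, 257.0, 458.0, 273.0], 0.78)]
top bell [([281.0, 172.0, 310.0, 194.0], 0.8)]
scene lid_knob [([291.0, 237.0, 333.0, 269.0], 0.78), ([360.0, 265.0, 369.0, 276.0], 0.32)]
scene scoop_nose [([205.0, 211.0, 270.0, 236.0], 0.76)]
scene bottle [([146.0, 172.0, 172.0, 219.0], 0.83)]
scene jar [([254.0, 242.0, 277.0, 273.0], 0.62)]
scene mill [([388.0, 294.0, 406.0, 326.0], 0.64)]
scene bell [([296.0, 207.0, 314.0, 224.0], 0.8), ([208.0, 211.0, 273.0, 235.0], 0.35)]
bottle 8.1
jar 24.6
mill 9.5
bell 9.7
scoop 22.9
```

```bash
python3 -c "
from workcell import ctrl
print(ctrl.close_job())"
```

```text
the job is handed in; nothing more can be done
None
```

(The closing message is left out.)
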